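Close the sample jar and lift the bottle caddy

TASK

On the school lab bench stands a wooden bottle caddy with an open white jar in one of its two pockets. Put the black knobbed lid, lying on the bench, properly onto the jar and let go of it; then take the caddy by its grip bar, lift it about 12 cm off the bench with jar, lid and bottle aboard, and finish still holding it there, level and steady. Leave the other glassware, rack and jug alone.

Things in the scene. Friction and masses are not known exactly. Their poses are not given: they have to be found in the camera images.
- lid_knob (a point): Loose black plastic lid, 50 g, standing plug-down on the bench at the start. This point is the middle of its upright round knob (20 mm diameter, 32 mm tall), 31 mm above the lid's underside; z along the knob, away from the plug. Below the knob is a flat disc (68 mm diameter, 7 mm thick; its top face is 16 mm below this point) and below that a round plug (46 mm diameter, 8 mm long, bevelled) that enters the jar's mouth.
- lid_seat (a point): Centre of the underside of the lid's disc, 23 mm below lid_knob and 8 mm above the plug's lower face; this face rests on the jar's rim when the lid is on. z as for lid_knob.
- jar_rim (a point): Centre of the mouth of the open white glazed jar, at the height of its rim, z out of the mouth. Loose straight jar, 64 mm outer diameter, 70 mm tall, mouth 52 mm diameter, walls 6 mm, about 200 g. It stands in one of the caddy's pockets (either one) with 3 mm of play each way.
- bottle_mid (a point): Middle (47 mm above its underside) of the closed squat amber bottle in the other pocket: 64 mm diameter, 94 mm tall with its black cap, about 200 g, z up. It is loose in the pocket like the jar and stays there.
- caddy: Loose wooden bottle caddy, about 350 g empty (about 800 g as lifted, load nearly balanced about the bar). Origin: centre of its underside, on the bench at the start; x along the grip bar, y across it through both pockets, z up. Base board 92 x 220 x 6 mm; two square pockets 70 mm inside, 31 mm high, centred at y = +70 and -70 mm, their floors 6 mm above the underside; two slim upright posts at x = +40 and -40 mm carry the grip bar.
- caddy_grip (a point): Centre of the caddy's grip bar, 157 mm above the caddy's underside, axes as the caddy's. The bar is 92 mm long (x), 14 mm thick (y) and 24 mm high with flat sides, top 169 mm above the underside; it is open beneath and on both sides, with 68 mm between the posts. With the lid on, the lid's knob ends 115 mm above the caddy's underside, 70 mm to the side of the bar.
- beaker: Glass beaker to leave alone, 84 mm diameter, 105 mm tall; origin at the centre of its underside.
- flask: Stoppered conical flask to leave alone, 80 mm diameter, 138 mm tall; origin at the centre of its underside.
- jug: White reagent jug with screw cap to leave alone, 100 x 130 mm, 231 mm tall; origin at the centre of its underside.
- tube_rack: White test-tube rack to leave alone, 60 x 200 mm, 145 mm tall with its tubes; origin at the centre of its underside.
There are look-alikes about, which are no part of the job. What is shaped like the caddy but purple is not meant.

How it is judged:
By the outcome, as a careful person would: the job done as asked, in the order asked, and still so for the second after the job is handed in, while the arm keeps its last pose, push and grip.
It also fails if it takes over 51 s, if anything falls off the work surface, if the arm or the gripper's body presses on something with over 40 N, if the wrist force passes 120 N, or if a joint passes its speed limit or range.

ROBOT

A 6-joint arm with a two-finger parallel gripper is mounted at the origin on the work surface. World frame = base frame: x ahead of the robot, y to its left, z up, the work surface at z = 0. Lengths are in mm, angles in rad, forces in N, time in s.
With the tool pointing down it reaches from about 225 to 875 mm from the base axis. Payload 3.4 kg.
Tool frame: the origin (TCP) lies between the finger pads; the fingertips stand 22 mm ahead of it and the grasp point (between the pads) lies 3 mm ahead of it; z points along the fingers, y is the direction in which the jaws open and shut (so a half turn about z gives the same grasp; the last joint's range is limited). The gripper opens to 85 mm and grips with 20 to 120 N. Pads are 22 mm wide; open, the fingers measure 114 mm over their backs; the gripper's body (76 mm by 85 mm) begins 54 mm behind the grasp point. The pads swing forward as they close: fully open they stand 13 mm farther back than shut.
Start: joints at [1.137, 0.276, 1.505, -0, 1.361, -0.121], TCP at [176.957, 547.126, 253.328] pointing down, gripper open.
Joint ranges: [-2.89, 2.89], [-0.75, 2.08], [0.22, 2.7], [-1.18, 4.32], [0.11, 2.71], [-2.7, 2.7]. Speed limits (rad/s): [2.57, 2.57, 3.14, 3.14, 3.14, 3.14].

INTERFACE

Orientations are given as a unit quaternion [x, y, z, w].
In Python, from cell import manip gives the robot as it stands. The module is installed in compiled form; this text tells all that it offers. Calls block until the motion is done:
- manip.reach(position, orientation): joint-space move of the TCP to a pose.
- manip.servo_line(position, attitude=None, v=150, stop_force=None): straight line of the TCP; attitude=None keeps the orientation; v is the mean speed in mm/s. With stop_force (N) it stops when the force on the tool has changed by that much, and returns True; else False.
- manip.goto_joints(angles): joint-space move.
- manip.grip(opening, strength=None): finger opening in mm; strength is the grip in N (None keeps the last); returns when the fingers have stopped.
- manip.sleep(seconds).
- manip.inverse_kinematics(position, orientation): joint angles nearest the present ones, or None.
- manip.state(): the state.
- manip.snapshot(name): name is "side" or "top"; returns the picture (480x640x3 uint8, red, green, blue); there is no depth.
- manip.camera_params(name): a dict with "fx", "fy", "cx", "cy" (pixels), "camera_from_world" (4x4, takes a point from world to camera coordinates). Camera axes: x right, y up, looking along -z (the intrinsics and any distortion apply to the point x, -y, -z); pixel columns grow to the right and rows downward; lengths in mm; the calibration is good to about 2 mm. A picture is of the moment at which its call begins. camera_params takes no time and is no camera call.
A pose or a line that the arm cannot do raises manip.PlanningError and nothing moves.
- manip.hand_in(): hands the job in, once; it reports no verdict.
The state is a dict: "time_s": time; "qpos": joint angles; "joint_velocities": joint speeds; "joint_efforts": joint torques, N m; "position": TCP position; "orientation": TCP orientation; "force": force on the tool from outside, world axes, zero at the start; "moment": the same for the moment, N m; "width": finger opening in mm.
Only numpy, scipy, OpenCV 4.12 (cv2) and the standard library are available. Lean on these libraries where they do the work, as an engineer would, in place of code of your own. Each camera call takes 0.05 s, during which the arm holds its last target.

## Working session

There is one attempt and no reset: what is moved stays moved. The work goes in short steps, each a Python script; the robot and the scene stay as the last script left them, time stands still between calls to the robot, and variables do not carry over. Pictures are saved under pics/ and viewed, and the job is handed in when it is done.

```bash
mkdir -p pics; python3 - <<'E'
from cell import manip
import cv2
for n in("side","top"):
    im=manip.snapshot(n); cv2.imwrite(f"pics/{n}0.png",im[:,:,::-1])
    print(n,manip.camera_params(n))
s=manip.state();print(s)
E
```

```text
side {'fx': 566.1131872728228, 'fy': 566.1131872728228, 'cx': 313.8727406383391, 'cy': 238.30322103342013, 'camera_from_world': array([[-9.91476947e-01, -1.29295188e-01, -1.60068249e-02,
         5.91646452e+02],
       [ 8.79837016e-02, -7.55115648e-01,  6.49660855e-01,
        -1.30080483e+02],
       [-9.60850262e-02,  6.42715422e-01,  7.60055626e-01,
        -1.45064335e+03],
       [ 0.00000000e+00,  0.00000000e+00,  0.00000000e+00,
         1.00000000e+00]])}
top {'fx': 613.0845323715986, 'fy': 613.0845323715986, 'cx': 322.0644992290148, 'cy': 230.94299496988324, 'camera_from_world': array([[ 2.43159830e-02, -9.99693696e-01, -4.60943582e-03,
        -2.31894357e+01],
       [ 9.90837191e-01,  2.34873021e-02,  1.33003790e-01,
        -5.91450378e+02],
       [-1.32854787e-01, -7.80131834e-03,  9.91104810e-01,
        -1.76973578e+03],
       [ 0.00000000e+00,  0.00000000e+00,  0.00000000e+00,
         1.00000000e+00]])}
{'time_s': 0.1, 'qpos': array([ 1.13702485e+00,  2.76549650e-01,  1.50597379e+00, -2.81048841e-05,
        1.36070149e+00, -1.20980998e-01]), 'joint_velocities': array([ 0.00053631, -0.00158563, -0.00195565, -0.00121735, -0.00229458,
        0.00052047]), 'joint_efforts': array([ 1.48421415e-03, -4.17696118e+01, -2.46405172e+01, -1.15347048e-04,
        5.71684606e-03,  3.62072996e-06]), 'position': array([176.76286843, 546.71694207, 252.52902311]), 'orientation': array([ 1.55755502e-01,  9.87795301e-01, -7.88702777e-04, -2.10268955e-04]), 'force': array([ 0.80634747, -0.69462993, -0.15874457]), 'moment': array([-0.00173357, -0.00700983, -0.00167534]), 'width': 85.61856095704813}
```

View pics/side0.png

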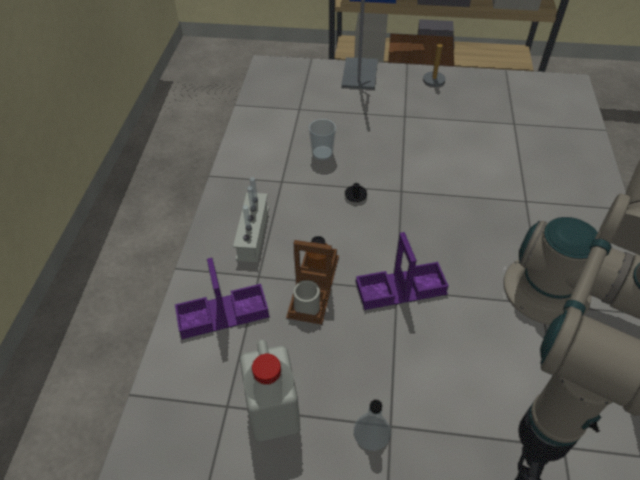

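View pics/top0.png

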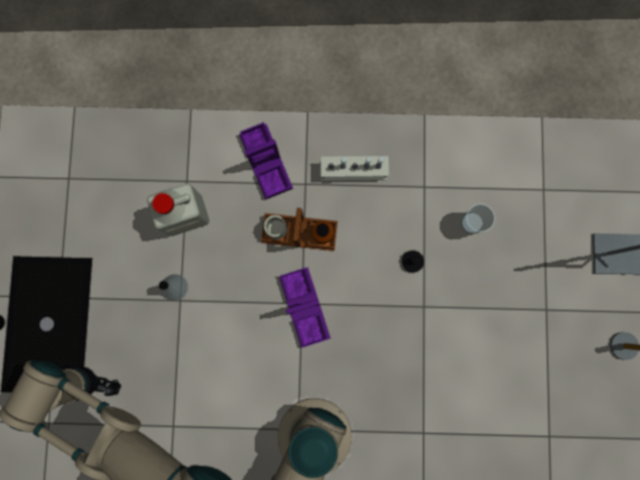

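The side view shows the wooden caddy around (315,280), with the jar at (306,295) and the lid at (356,193). In the top view the caddy is around (299,231), the jar at (275,227) and the lid at (411,261). I'll enlarge these areas.

```bash
cat > h.py <<'E'
import numpy as np,cv2
from scipy.optimize import least_squares
from cell import manip
def proj(n,P):
    c=manip.camera_params(n);p=c["camera_from_world"]@np.r_[P,1]
    return np.array([c["cx"]+c["fx"]*p[0]/-p[2],c["cy"]+c["fy"]*-p[1]/-p[2]])
def ray(n,u,v,z):
    c=manip.camera_params(n);T=c["camera_from_world"];R=T[:3,:3]
    o=-R.T@T[:3,3];d=R.T@np.array([(u-c["cx"])/c["fx"],-(v-c["cy"])/c["fy"],-1]);return o+d*(z-o[2])/d[2]
def crop(f,u0,v0,w,h,k,out):
    im=cv2.imread(f)[v0:v0+h,u0:u0+w]
    im=cv2.resize(im,None,fx=k,fy=k,interpolation=cv2.INTER_CUBIC)
    im=cv2.convertScaleAbs(im,alpha=1.3,beta=15)
    for i in range(0,w,10): cv2.putText(im,str(u0+i),(i*k,8),0,.3,(0,255,255),1);cv2.line(im,(i*k,10),(i*k,16),(0,255,255),1)
    for i in range(0,h,10): cv2.putText(im,str(v0+i),(0,i*k+4),0,.3,(0,255,255),1);cv2.line(im,(22,i*k),(28,i*k),(0,255,255),1)
    cv2.imwrite(out,im)
E
python3 - <<'E'
from h import *
crop("pics/top0.png",255,200,90,60,8,"pics/tc.png")
crop("pics/side0.png",280,230,70,100,6,"pics/sc.png")
crop("pics/top0.png",395,245,35,30,12,"pics/tl.png")
crop("pics/side0.png",340,175,35,35,12,"pics/sl.png")
E
```

```text
(no output)
```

View pics/tc.png

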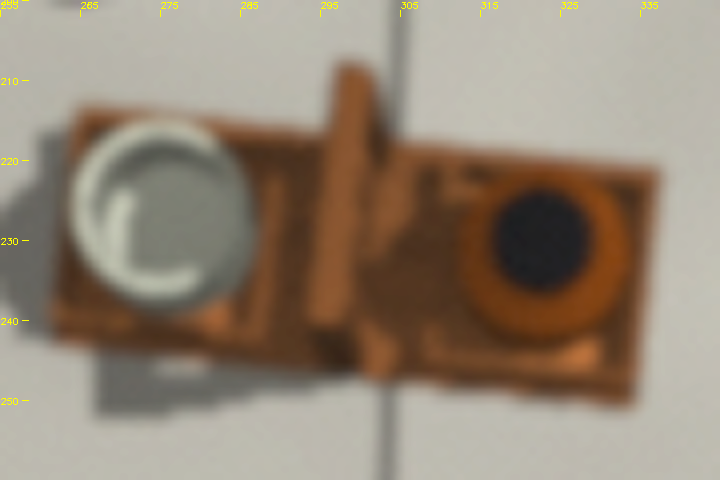

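View pics/sc.png

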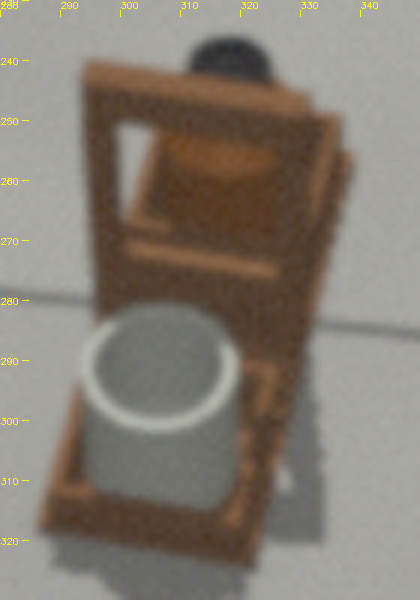

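View pics/tl.png

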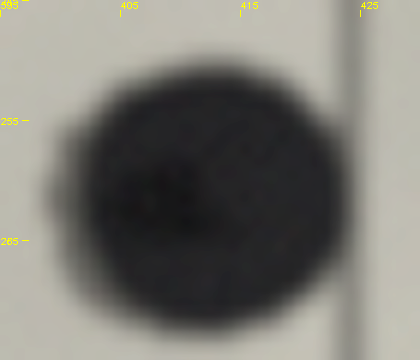

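View pics/sl.png

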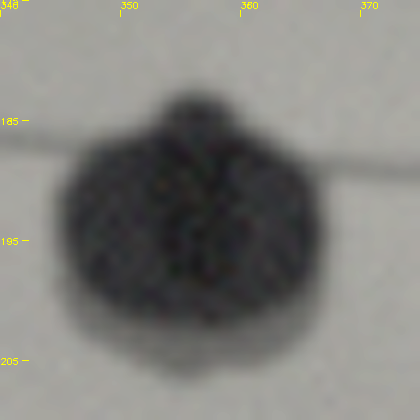

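```bash
python3 - <<'E'
from h import *
np.set_printoptions(precision=1,suppress=True)
th=np.linspace(0,2*np.pi,60)
circ=lambda x,y,z,r:[np.array([x+r*np.cos(t),y+r*np.sin(t),z]) for t in th]
def sil(n,c,box,dark):
    im=cv2.imread(f"pics/{n}0.png").astype(float).max(2)
    u0,v0,w,h=box;im=im[v0:v0+h,u0:u0+w];return im
def fit(n,box,parts,x0,thr):
    u0,v0,w,h=box
    m=np.clip((thr+15-sil(n,0,box,1))/30,0,1)
    k=8
    def cost(p):
        M=np.zeros((h*k,w*k),np.uint8)
        for hull in parts:
            pts=[]
            for z,r in hull: pts+=[(proj(n,q)-[u0,v0]+.5)*k for q in circ(p[0],p[1],z,r)]
            cv2.fillConvexPoly(M,cv2.convexHull(np.array(pts).astype(np.int32)),255)
        M=cv2.resize(M,(w,h),interpolation=cv2.INTER_AREA)/255.
        return ((cv2.GaussianBlur(M,(0,0),.7)-m)**2).sum()
    from scipy.optimize import minimize
    r=minimize(cost,x0,method="Nelder-Mead",options=dict(initial_simplex=[x0,x0+[15,0],x0+[0,15]]));return r.x,r.fun
lid=[[(8,34),(15,34)],[(15,10),(47,10)]]
for n,b,u,v in(("top",(395,245,35,30),412.9,261.5),("side",(340,178,35,30),356,194)):
    im=sil(n,0,b,1);print(n,np.percentile(im,[2,10,50,90]))
    g=ray(n,u,v,15)
    for t in (65,80,95): print("lid",n,g,*fit(n,b,lid,g[:2],t))
print("jar top",ray("top",275,227,76),"knob top side",ray("side",356.2,184.3,47))
print("jar side",ray("side",306,291,76), ray("side",293.3,291,76),ray("side",319.7,291,76))
for z in(6,37):
  c=[ray("top",*p,z)[:2] for p in((265,213),(337,221),(333.5,250),(261.5,242.5))]
  print("caddy z",z,c,np.mean(c,0),[np.linalg.norm(c[i]-c[i-1]) for i in range(4)])
  print(np.arctan2(*(c[0]-c[1])),np.arctan2(*(c[3]-c[2])))
b=[ray("top",*p,169)[:2] for p in((299,208.3),(296.3,240.3))];print("bar top",b,np.mean(b,0),np.linalg.norm(b[0]-b[1]))
b=[ray("side",*p,169)[:2] for p in((293.8,241.5),(331,247))];print("bar side",b,np.mean(b,0),np.linalg.norm(b[0]-b[1]))
print("bottle",ray("top",322.5,230,100),ray("side",317.5,240,100))
for nm,uv in(("jug",(175,210)),("flask",(175,288)),("rack",(355,168)),("beaker",(472,222)),("purple",(305,307)),("purple2",(265,160))):print(nm,ray("top",*uv,60))
E
```

```text
top [  9.  17. 105. 136.]Traceback (most recent call last):
  File "<stdin>", line 26, in <module>
  File "<stdin>", line 21, in fit
    res = _minimize_neldermead(fun, x0, args, callback, bounds=bounds,
                               **options)
    fxcc = func(xcc)
    fx = function(np.copy(x), *(wrapper_args + args))
  File "<stdin>", line 16, in cost
  File "h.py", line 5, in proj
    c=manip.camera_params(n);p=c["camera_from_world"]@np.r_[P,1]
ValueError: time passes only in moves, steps and waits
```

```bash
sed -i 's/^def proj/C={n:manip.camera_params(n) for n in("side","top")}\ndef proj/; s/c=manip.camera_params(n);/c=C[n];/' h.py
cat > m.py <<'E'
from h import *
from scipy.optimize import minimize
np.set_printoptions(precision=1,suppress=True)
th=np.linspace(0,2*np.pi,60)
circ=lambda x,y,z,r:[np.array([x+r*np.cos(t),y+r*np.sin(t),z]) for t in th]
def fit(f,n,box,parts,x0,thr,z0=0):
    u0,v0,w,h=box
    im=cv2.imread(f).astype(float).max(2)[v0:v0+h,u0:u0+w]
    m=np.clip((thr+15-im)/30,0,1);k=8
    def cost(p):
        M=np.zeros((h*k,w*k),np.uint8)
        for hull in parts:
            pts=[]
            for z,r in hull: pts+=[(proj(n,q)-[u0,v0]+.5)*k for q in circ(p[0],p[1],z+z0,r)]
            cv2.fillConvexPoly(M,cv2.convexHull(np.array(pts).astype(np.int32)),255)
        M=cv2.resize(M,(w,h),interpolation=cv2.INTER_AREA)/255.
        return ((cv2.GaussianBlur(M,(0,0),.7)-m)**2).sum()
    r=minimize(cost,x0,method="Nelder-Mead",options=dict(initial_simplex=[x0,x0+[15,0],x0+[0,15]]));return r.x,r.fun
lid=[[(8,34),(15,34)],[(15,10),(47,10)]]
E
python3 - <<'E'
from m import *
for n,b,u,v in(("top",(395,245,35,30),412.9,261.5),("side",(340,178,35,30),356,194)):
    g=ray(n,u,v,15)
    for t in (65,80,95): print("lid",n,g,*fit(f"pics/{n}0.png",n,b,lid,g[:2],t))
print("jar top",ray("top",275,227,76),"knob top side",ray("side",356.2,184.3,47))
print("jar side",ray("side",306,291,76), ray("side",293.3,291,76),ray("side",319.7,291,76))
for z in(6,37):
  c=[ray("top",*p,z)[:2] for p in((265,213),(337,221),(333.5,250),(261.5,242.5))]
  print("caddy z",z,c,np.mean(c,0),[np.linalg.norm(c[i]-c[i-1]) for i in range(4)])
  print(np.arctan2(*(c[0]-c[1])),np.arctan2(*(c[3]-c[2])))
b=[ray("top",*p,169)[:2] for p in((299,208.3),(296.3,240.3))];print("bar top",b,np.mean(b,0),np.linalg.norm(b[0]-b[1]))
b=[ray("side",*p,169)[:2] for p in((293.8,241.5),(331,247))];print("bar side",b,np.mean(b,0),np.linalg.norm(b[0]-b[1]))
print("bottle",ray("top",322.5,230,100),ray("side",317.5,240,100))
for nm,uv in(("jug",(175,210)),("flask",(175,288)),("rack",(355,168)),("beaker",(472,222)),("purple",(305,307)),("purple2",(265,160))):print(nm,ray("top",*uv,60))
E
```

```text
lid top [ 510.  -280.7   15. ] [ 511.2 -277.8] 10.612218997476162
lid top [ 510.  -280.7   15. ] [ 511.  -277.6] 15.703209378056592
lid top [ 510.  -280.7   15. ] [ 511.3 -277.3] 37.85897826599275
lid side [ 507.2 -272.6   15. ] [ 508.7 -276.8] 7.633376500368177
lid side [ 507.2 -272.6   15. ] [ 509.  -275.4] 21.973009365380147
lid side [ 507.2 -272.6   15. ] [ 508.7 -272.9] 59.48914966753617
jar top [595.2 127.2  76. ] knob top side [ 508.6 -280.2   47. ]
jar side [597.6 131.1  76. ] [628.  134.8  76. ] [564.7 127.2  76. ]
caddy z 6 [array([646.9, 164.9]), array([627.6, -53. ]), array([539.6, -44.3]), array([557. , 172.1])] [592.8  59.9] [np.float64(90.12357877269419), np.float64(218.66515667289474), np.float64(88.4237852774231), np.float64(217.10480368387678)]
0.08830179284902316 0.08046843142415157
caddy z 37 [array([641.9, 161.7]), array([622.9, -52.5]), array([536.4, -44. ]), array([553.6, 168.8])] [588.7  58.5] [np.float64(88.59401317290013), np.float64(214.95400021334012), np.float64(86.9230683506678), np.float64(213.4201293313139)]
0.08830179284902405 0.08046843142415129
bar top [array([635.8,  55. ]), array([547. ,  59.8])] [591.4  57.4] 88.93526343267322
bar side [array([634.7,  57.2]), array([545. ,  63.8])] [589.8  60.5] 89.94954613258155
bottle [586.5 -10.6 100. ] [587.4 -12.1 100. ]
jug [640.8 423.7  60. ]
flask [413.  410.9  60. ]
rack [ 779.1 -101.9   60. ]
beaker [ 625.8 -446.1   60. ]
purple [367.8  34.5  60. ]
purple2 [797.2 165.1  60. ]
```

Both cameras agree to about 2 mm: the lid is at (510,-277), the bar at (591,59) with yaw about -0.08, and the jar at (596,129). I'll grasp the lid now, squeezing it across two directions so it is centred in the hand.

```bash
cat >> h.py <<'E'
def Q(psi):
    f=(psi+np.pi/2)/2;return np.array([np.cos(f),np.sin(f),0,0])
def st(t=""):
    s=manip.state();print(t,round(s["time_s"],2),s["position"].round(1),"F",s["force"].round(1),"M",s["moment"].round(2),"w",round(s["width"],1),"q6",s["qpos"][5].round(2))
E
python3 - <<'E'
from h import *
y=-0.08
for p in([510,-277.5,41],[596,129,115],[591,59,150]):
    for psi in(y,y+np.pi/2,y+np.pi,y-np.pi/2):
        r=manip.inverse_kinematics(p,Q(psi));print(p,round(psi,2),None if r is None else r.round(2))
E
```

```text
[510, -277.5, 41] -0.08 [-0.62  0.48  1.78 -0.    0.89 -0.54]
[510, -277.5, 41] 1.49 [-0.62  0.48  1.78 -0.    0.89 -2.11]
[510, -277.5, 41] 3.06 [-0.62  0.48  1.78 -0.    0.89  2.6 ]
[510, -277.5, 41] -1.65 [-0.62  0.48  1.78 -0.    0.89  1.03]
[596, 129, 115] -0.08 [ 0.1   0.43  1.63 -0.    1.08  0.18]
[596, 129, 115] 1.49 [ 0.1   0.43  1.63 -0.    1.08 -1.39]
[596, 129, 115] 3.06 None
[596, 129, 115] -1.65 [ 0.1   0.43  1.63 -0.    1.08  1.75]
[591, 59, 150] -0.08 [-0.02  0.38  1.62 -0.    1.14  0.06]
[591, 59, 150] 1.49 [-0.02  0.38  1.62 -0.    1.14 -1.51]
[591, 59, 150] 3.06 None
[591, 59, 150] -1.65 [-0.02  0.38  1.62 -0.    1.14  1.63]
```

```bash
python3 - <<'E'
from h import *
y=-0.08; X,Y=510,-277.5
manip.reach([X,Y,250],Q(y-np.pi/2)); st("above")
manip.servo_line([X,Y,90],v=200)
print(manip.servo_line([X,Y,41],v=80,stop_force=8)); st("down")
manip.grip(15,20); st("g1")
manip.grip(45); 
manip.servo_line([X,Y,41],attitude=Q(y),v=150); st("rot")
manip.grip(15,40); st("g2")
manip.servo_line([X,Y,130],v=150); st("up")
for n in("side","top"): cv2.imwrite(f"pics/{n}1.png",manip.snapshot(n)[:,:,::-1])
pt=manip.state()["position"]
for n in("side","top"):
    u=proj(n,pt-[0,0,9]);print(n,u); u=u.astype(int)
    crop(f"pics/{n}1.png",u[0]-40,u[1]-30,80,70,8,f"pics/{n}1c.png")
E
```

```text
above 3.22 [ 510.4 -276.7  250.1] F [-0.6  0.   0.2] M [-0.02 -0.01 -0.01] w 85.7 q6 1.03
False
down 4.92 [ 510.3 -277.7   41.2] F [-0.7 -0.   1.1] M [0.01 0.02 0.08] w 85.4 q6 1.03
g1 5.53 [ 510.1 -277.6   41.3] F [-0.3 -0.2  1.2] M [ 0.04  0.01 -0.05] w 19.4 q6 1.03
rot 7.62 [ 510.  -277.5   41. ] F [-0.2  0.8 -0.3] M [ 0.02 -0.04  0.01] w 45.0 q6 -0.54
g2 7.97 [ 510.2 -277.6   41.2] F [ 0.6 -0.5  1. ] M [-0.02  0.01  0.04] w 18.8 q6 -0.54
up 8.71 [ 509.4 -277.1  129.2] F [-0.1 -0.2 -0.8] M [ 0.08 -0.04 -0.01] w 18.7 q6 -0.54
side [356.95476711 166.40151046]
top [416.87366786 258.6503199 ]
```

View pics/side1c.png

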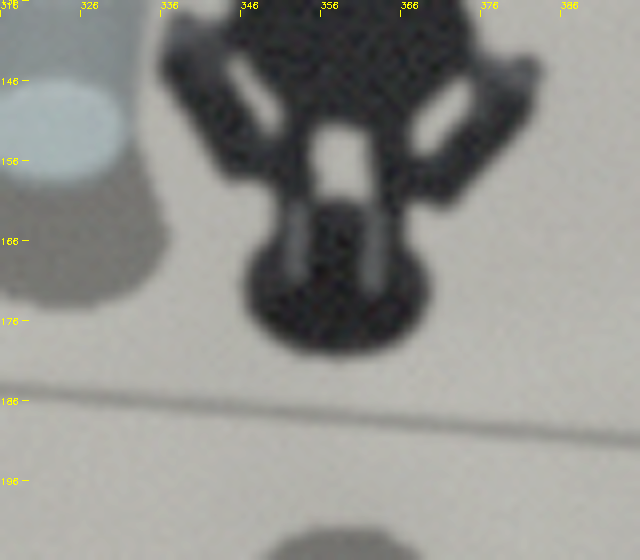

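View pics/top1c.png

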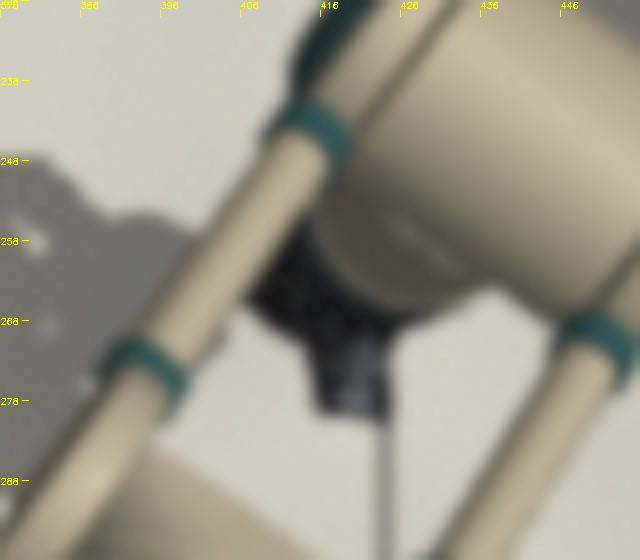

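The lid is held level. In the side view its disc spans about 345.5 to 369.5, roughly 0.7 px right of the predicted position, which tells me the camera bias. Next I'll hover it over the jar and compare lid and rim in the same picture.

```bash
python3 - <<'E'
from h import *
y=-0.08; X,Y=596.5,128.5
manip.servo_line([510,-277.5,265],v=300)
manip.reach([X,Y,265],Q(y)); st("over")
manip.servo_line([X,Y,180],v=200); st("hover")
cv2.imwrite("pics/side2.png",manip.snapshot("side")[:,:,::-1])
crop("pics/side2.png",270,240,75,75,8,"pics/side2c.png")
pt=manip.state()["position"]
print("disc top ctr",proj("side",pt-[0,0,26]),"seat",proj("side",pt-[0,0,33]),"rim expected",proj("side",[596.5,128.5,76]))
print("knob top",proj("side",pt+[0,0,6]))
E
```

```text
over 10.94 [596.6 127.3 264.7] F [ 0.6  0.2 -1.3] M [ 0.02 -0.    0.02] w 18.9 q6 0.18
hover 11.52 [597.2 127.7 180.6] F [ 0.2 -0.1 -0.5] M [-0.03  0.    0.01] w 18.7 q6 0.18
disc top ctr [305.19017318 269.95776713] seat [305.27366613 271.79025306] rim expected [306.5871031  290.15245461]
knob top [304.79967527 261.38720047]
```

View pics/side2c.png

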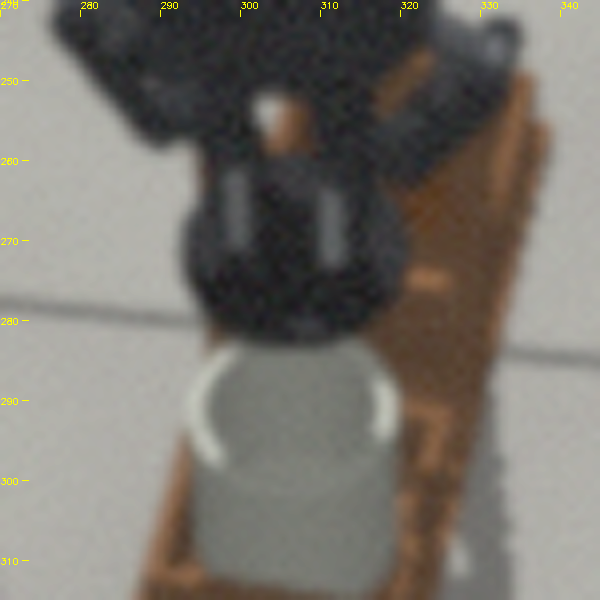

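```bash
python3 - <<'E'
from m import *
pt=np.array([597.2,127.7,180.6])
def ov(f,n,box,k,objs,out):
    u0,v0,w,h=box
    im=cv2.convertScaleAbs(cv2.resize(cv2.imread(f)[v0:v0+h,u0:u0+w],None,fx=k,fy=k,interpolation=cv2.INTER_CUBIC),alpha=1.7,beta=20)
    for (x,y,z,r),col in objs:
        p=np.array([(proj(n,q)-[u0,v0]+.5)*k for q in circ(x,y,z,r)]);cv2.polylines(im,[p.astype(np.int32)],True,col,1)
    cv2.imwrite(out,im)
ob=[((pt[0],pt[1],pt[2]-26,34),(0,255,0)),((pt[0],pt[1],pt[2]-33,34),(0,255,255)),((597,129,76,32),(0,0,255)),((597,129,76,26),(255,0,0))]
ov("pics/side2.png","side",(285,250,45,65),9,ob,"pics/o1.png")
ov("pics/top0.png","top",(255,205,45,45),9,ob[2:],"pics/o2.png")
ov("pics/side0.png","side",(280,260,50,60),9,ob[2:],"pics/o3.png")
a=cv2.imread("pics/o1.png");b=cv2.imread("pics/o2.png");b=cv2.copyMakeBorder(b,0,a.shape[0]-b.shape[0],0,0,0)
cv2.imwrite("pics/o.png",np.hstack([a[:585],b[:585]])[:, :800])
for r in (272,274,276): print(r,cv2.imread("pics/side2.png")[r,286:328].max(1))
for r in (289,291): print(r,cv2.imread("pics/side2.png")[r,286:328].max(1)); print(r,cv2.imread("pics/side0.png")[r,286:328].max(1))
E
```

```text
272 [127 127 127 128 127 116  86  51  35  35  34  29  23  16  28  21  19  16
  13  15  18  17  18  29  47  59  49  36  19  23  24  35  32  36  41  53
  60  59  61  58  59  59]
274 [124 125 127 126 125 120  96  57  27  26  31  18  21  17  17  20  23  18
  13  11  20  22  22  17  19  23  17  17  15  21  22  27  33  35  55  83
  98  95  93  84  70  61]
276 [125 126 125 126 126 125 118  91  51  25  15  19  16  23  14  17  13  15
  19  17  19  17  13  24  21  18  18  14  11  11  24  19  26  33  50  66
  69  70  75  72  66  60]
289 [123 124 122 122 122 122 123 131 138 118  92  76  76  77  79  80  81  82
  84  81  83  82  83  82  83  80  80  80  78  75  92 123 129 106  78  73
  69  69  65  62  59  59]
289 [115 115 115 115 115 115 117 123 127 111  86  70  69  70  75  77  78  79
  78  79  77  77  78  78  78  76  72  72  72  72  87 115 121 100  74  67
  64  61  62  59  57  57]
291 [123 122 123 123 123 124 124 129 134 113  84  76  76  78  80  80  81  82
  84  82  83  85  85  80  84  81  81  80  76  78  87 122 131 111  87  87
  88  91  89  87  75  62]
291 [115 115 114 116 115 115 117 122 127 106  79  71  71  74  75  76  75  78
  78  78  78  77  78  78  76  76  74  76  72  71  85 115 125 103  82  82
  80  82  84  81  69  63]
```

View pics/o.png

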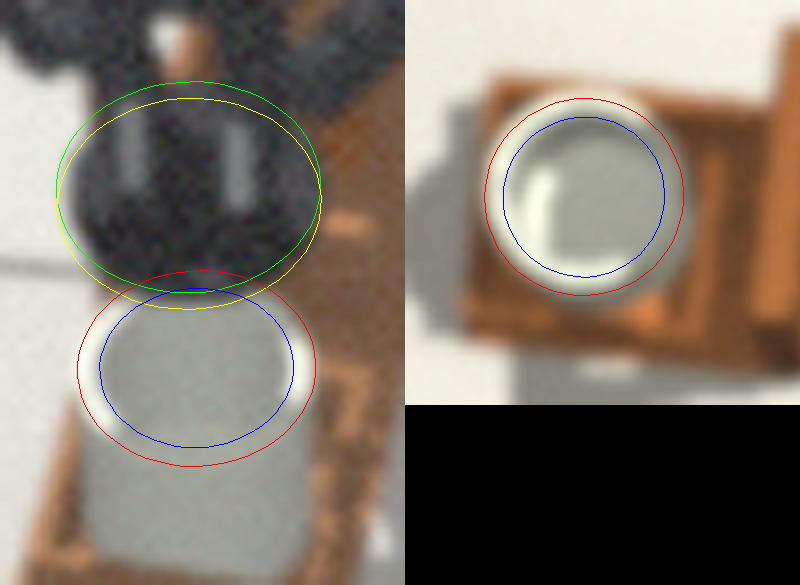

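```bash
python3 - <<'E'
from m import *
# held lid, side1: clean background, restrict to lower half of disc
pt=np.array([509.4,-277.1,129.2]); L=[[(-33,34),(-26,34)]]
for t in(60,75):
  r=fit("pics/side1.png","side",(336,172,45,14),L,pt[:2],t,pt[2]);print("side1 bias",r[0]-pt[:2],r[1])
im=cv2.imread("pics/side1.png").max(2)
print(im[170:186,357:360].mean(1)); print(im[172,340:376])
pt=np.array([597.2,127.7,180.6])
for t in(60,70):
  r=fit("pics/side2.png","side",(282,274,42,11),L,pt[:2],t,pt[2]);print("side2 bias",r[0]-pt[:2],r[1])
E
```

```text
side1 bias [-2.5 -5.7] 4.3422300134607585
side1 bias [-2.5 -4. ] 3.2457814111149625
[ 20.3  19.7  15.   18.3  19.   16.   19.3  19.7  23.3  34.   72.  110.3
 125.7 127.3 127.7 126.7]
[126 126 125 126 124 112  81  45  28  30  28  26  25  18  25  19  21  18
  13  14  21  35  40  40  22  23  27  27  39  66 106 123 127 124 128 127]
side2 bias [-3.6 -1.3] 23.98300228622903
side2 bias [-11.6  13.4] 29.52660838187944
```

```bash
python3 - <<'E'
from m import *
for n,pt in(("side1",np.array([509.4,-277.1,129.2])),("side2",np.array([597.2,127.7,180.6]))):
    P=np.array([proj("side",q) for q in circ(pt[0],pt[1],pt[2]-33.2,34)]);T=np.array([proj("side",q) for q in circ(pt[0],pt[1],pt[2]-26.2,34)])
    print(n,"seat bottom",P[:,1].max(),"L/R",P[:,0].min(),P[:,0].max(),"top disc",T[:,0].min(),T[:,0].max(),T[:,1].min(),T[:,1].max())
    k=cv2.KeyPoint
    K=np.array([proj("side",q) for q in circ(pt[0],pt[1],pt[2]+5.8,10)]);print("knob top",K.min(0),K.max(0))
im=cv2.imread("pics/side2.png").max(2)
for c in(303,305,307,309): print(c,im[276:308,c])
P=np.array([proj("side",q) for q in circ(597,129,76,32)]);print(P.min(0),P.max(0))
im=cv2.imread("pics/side0.png").max(2)
for c in(304,307): print(c,im[276:308,c])
im=cv2.imread("pics/top0.png").max(2)
print(im[227,258:294]);print(im[208:246,275]); P=np.array([proj("top",q) for q in circ(597,129,76,32)]);print(P.min(0),P.max(0))
E
```

```text
side1 seat bottom 180.88999532867712 L/R 344.50904989388414 368.5459782156297 top disc 344.5712655981431 368.68837545626803 162.63488986690004 179.06414188204855
knob top [353.5 159.8] [360.7 164.6]
side2 seat bottom 283.90019383567505 L/R 290.9153139989303 320.18202167346374 top disc 290.7736027912284 320.15920475561234 258.65070795121545 282.087626694626
knob top [300.7 258.2] [309.5 265.1]
303 [15 15 16 21 20 22 32 55 78 83 83 83 81 82 84 82 81 82 82 82 82 86 87 85
 87 85 83 83 81 82 82 83]
305 [17 15 14 19 23 22 26 53 76 83 83 83 84 81 82 82 86 82 86 85 84 85 87 88
 85 87 83 84 83 84 83 81]
307 [17 16 19 24 33 32 34 53 79 81 82 84 84 82 85 85 83 86 83 83 84 86 87 87
 88 86 85 84 83 83 83 82]
309 [24 20 16 24 36 32 33 53 76 82 84 82 80 82 81 80 83 83 83 82 83 86 89 89
 87 88 83 81 82 82 84 82]
[293.1 279.6] [319.6 301.3]
304 [ 56  52  51  51  63  77  83  80  77  80  77  78  80  78  78  78  78  78
  80  78  79  83  86 106 124 115  87  79  77  78  79  77]
307 [ 55  51  52  53  63  77  80  78  75  78  78  79  77  77  78  77  79  78
  79  78  81  82  87 102 123 114  87  78  80  78  78  78]
[ 68  67  68  65  62  75 107 128 119 108 125 139 128 103  88  85  87  86
  85  85  85  86  86  86  84  84  80  70  60  64  76  74  61  51  48  53]
[131 131 129 130 128 121 117 123 116  90  62  60  70  83  87  87  86  86
  86  86  86  85  86  86  86  93 115 129 110  74  56  53  51  46  47  54
  70  89]
[263.3 215.5] [285.4 237.3]
```

Measured against the held lid, the jar sits about 1–2 mm further in +x. The estimate is (598.8,129), against a radial clearance of 3 mm. I'll lower the lid with a force stop; seated should read TCP z ≈ 109, and stuck on the rim ≈ 117.

```bash
python3 - <<'E'
from h import *
X,Y=598.8,129.0
manip.servo_line([X,Y,125],v=120); st("pre")
print(manip.servo_line([X,Y,107.5],v=25,stop_force=5)); st("contact")
cv2.imwrite("pics/side3.png",manip.snapshot("side")[:,:,::-1])
crop("pics/side3.png",270,240,75,75,8,"pics/side3c.png")
E
```

```text
pre 12.18 [599.5 129.1 125.8] F [-0.6  0.2 -0.7] M [-0.04 -0.02  0.01] w 18.8 q6 0.18
True
contact 12.79 [598.5 128.9 109.1] F [-0.5 -0.8  4.6] M [ 0.02  0.01 -0.01] w 18.6 q6 0.18
```

View pics/side3c.png

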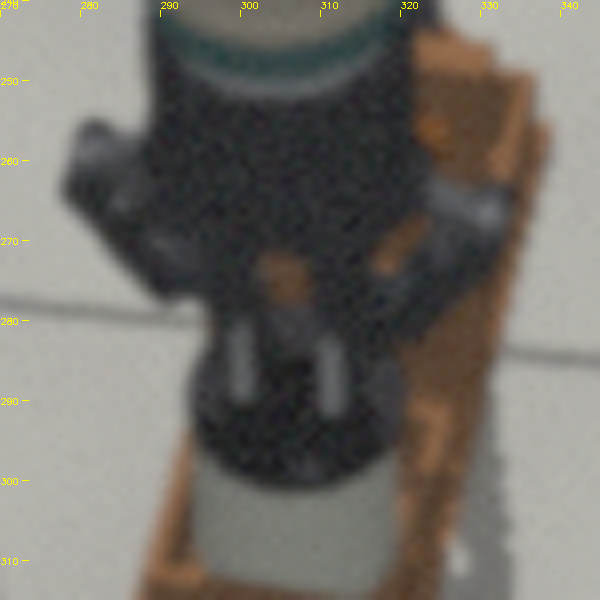

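The force stop came at z = 109.1, the fully seated height, and the disc sits flush and level on the jar at rows 280–301. Now release, rise and check.

```bash
python3 - <<'E'
from h import *
manip.grip(45); st("open")
p=manip.state()["position"]
manip.servo_line([598.8,129,150],v=120)
manip.servo_line([598.8,129,240],v=250); 
y=-0.08
manip.reach([592,-60,260],Q(y-np.pi/2)); st("aside")
for n in("side","top"): cv2.imwrite(f"pics/{n}4.png",manip.snapshot(n)[:,:,::-1])
crop("pics/side4.png",275,230,70,100,6,"pics/side4c.png");crop("pics/top4.png",255,200,90,60,8,"pics/top4c.png")
E
```

```text
open 13.22 [597.8 128.9 108.1] F [0.1 0.6 0.8] M [-0.01 -0.01  0.01] w 45.5 q6 0.18
aside 15.37 [591.6 -59.5 258.8] F [ 0.3 -0.1 -0.8] M [-0.03  0.01  0.02] w 45.2 q6 1.43
```

View pics/side4c.png

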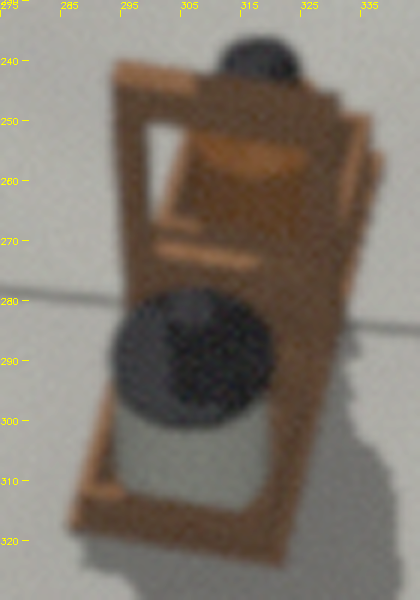

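View pics/top4c.png

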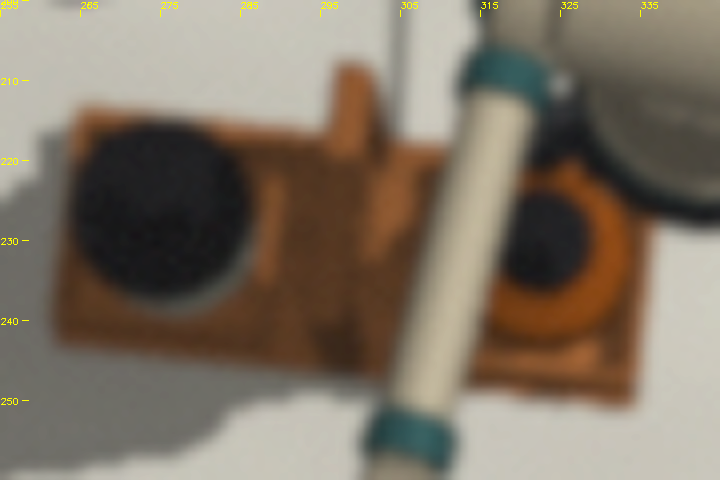

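The lid lies flat and concentric on the jar in both views (top view (275,227)), and it has been released. Now the bar grasp.

```bash
python3 - <<'E'
from h import *
X,Y=591.5,59.3; q=Q(-0.08-np.pi/2)
manip.servo_line([X,Y,260],attitude=q,v=150)
manip.servo_line([X,Y,195],v=120); st("pre")
print(manip.servo_line([X,Y,160],v=60,stop_force=6)); st("at bar")
cv2.imwrite("pics/side5.png",manip.snapshot("side")[:,:,::-1])
crop("pics/side5.png",265,210,90,110,5,"pics/side5c.png")
E
```

```text
pre 17.1 [592.   58.9 195.5] F [ 0.1 -0.8  0.4] M [-0.03 -0.03 -0.01] w 44.8 q6 1.63
False
at bar 17.83 [591.6  59.3 159.9] F [ 0.5  0.9 -0. ] M [ 0.02  0.01 -0.03] w 44.6 q6 1.63
```

View pics/side5c.png

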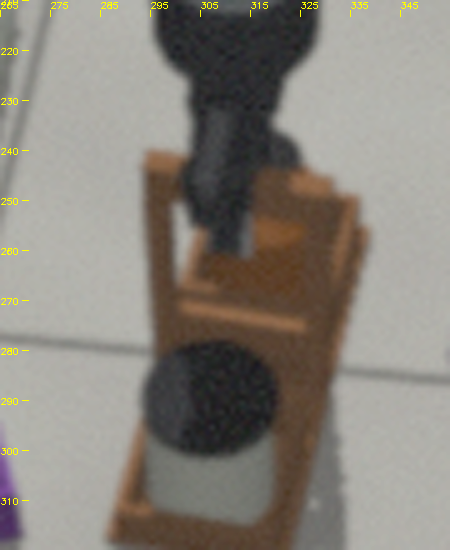

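The fingers straddle the bar (bar at columns 294–331, finger at about 309), clear of the posts. I'll grip and do a short test lift.

```bash
python3 - <<'E'
from h import *
manip.grip(8,30); st("soft"); manip.grip(5,110); st("grip")
X,Y=591.5,59.3
manip.servo_line([X,Y,170],v=25); st("10mm"); manip.sleep(.3); st()
cv2.imwrite("pics/side6.png",manip.snapshot("side")[:,:,::-1])
crop("pics/side6.png",265,210,90,110,5,"pics/side6c.png")
E
```

```text
soft 18.26 [591.9  59.8 160.4] F [-0.1  2.4  1.2] M [ 0.34 -0.12  0.06] w 13.8 q6 1.63
grip 18.48 [592.   59.7 160.6] F [1.  3.3 2.7] M [ 0.37 -0.1   0.01] w 12.5 q6 1.63
10mm 19.02 [591.1  59.1 169.5] F [-0.2 -0.3 -8.3] M [-0.07  0.03  0.03] w 12.7 q6 1.63
 19.32 [591.4  59.3 169.9] F [ 0.1 -0.6 -7.8] M [-0.08  0.03  0.08] w 12.7 q6 1.63
```

View pics/side6c.png

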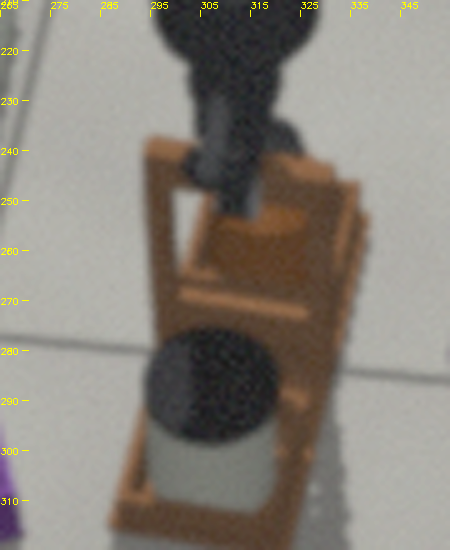

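The wrist reads −8 N, the full 800 g, and the caddy is level and off the bench. Lifting the rest of the way, gently.

```bash
python3 - <<'E'
from h import *
manip.servo_line([591.5,59.3,280.5],v=60); manip.sleep(1.0); st("lifted"); s=manip.state();print(s["orientation"].round(3))
for n in("side","top"): cv2.imwrite(f"pics/{n}7.png",manip.snapshot(n)[:,:,::-1])
crop("pics/side7.png",250,140,110,160,5,"pics/side7c.png")
from cell import manip
manip.sleep(.5); st()
E
```

```text
lifted 22.37 [591.5  59.3 280.5] F [-0.4  0.  -7.3] M [-0.09 -0.01 -0.02] w 12.3 q6 1.63
[ 0.999 -0.04   0.     0.   ]
 22.97 [591.5  59.3 280.5] F [-0.3 -0.2 -7.5] M [-0.03 -0.02 -0.02] w 12.0 q6 1.63
```

View pics/side7c.png

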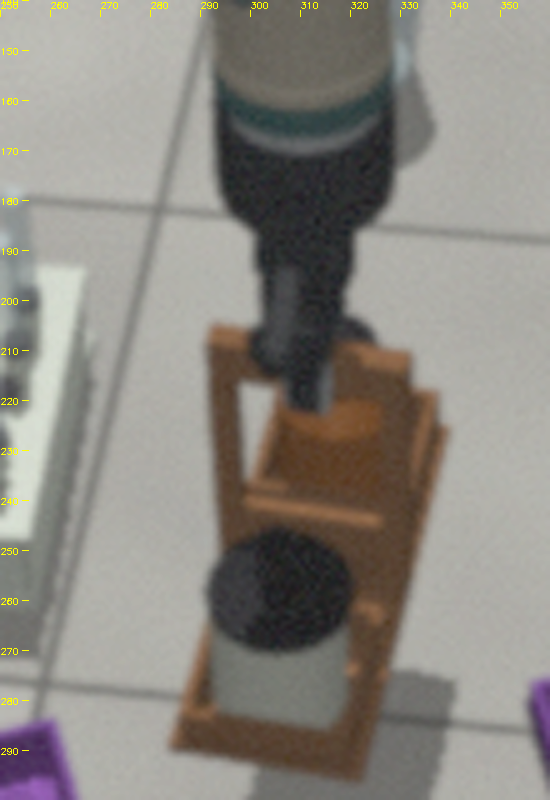

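View pics/top7.png

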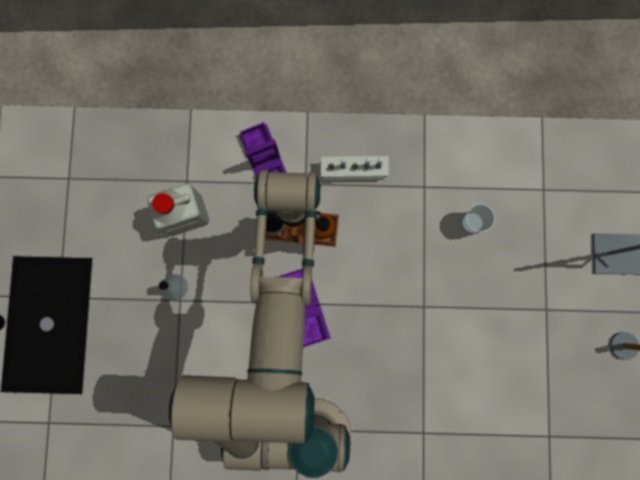

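```bash
python3 - <<'E'
from h import *
c,s=np.cos(-.08),np.sin(-.08)
W=lambda x,y,z,b:np.array([b[0]+c*x-s*y,b[1]+s*x+c*y,b[2]+z])
for b in([591.5,59.3,0],[591.5,59.3,120]):
    for p in([46,110,6],[-46,110,6],[-46,-110,37],[46,0,169],[-46,0,169]): print(b[2],p,proj("side",W(*p,b)).round(1))
E
```

```text
0 [46, 110, 6] [285.4 316.7]
0 [-46, 110, 6] [321.8 323. ]
0 [-46, -110, 37] [338.3 247.2]
0 [46, 0, 169] [292.8 240.9]
0 [-46, 0, 169] [330.8 246.7]
120 [46, 110, 6] [282.6 288.5]
120 [-46, 110, 6] [321.6 294.9]
120 [-46, -110, 37] [339.1 216.5]
120 [46, 0, 169] [290.4 206. ]
120 [-46, 0, 169] [331.1 211.8]
```

The lifted corners match a level caddy at 120 mm to within 1 px or so: front edge (284,289)/(321,295) against a predicted (283,288.5)/(321.6,295). Handing in.

```bash
python3 - <<'E'
from h import *
st("end"); manip.hand_in()
E
```

```text
end 22.97 [591.5  59.3 280.5] F [-0.3 -0.2 -7.5] M [-0.03 -0.02 -0.02] w 12.0 q6 1.63
the job is handed in; nothing more can be done
```

I put the black lid on the jar, let go of it, then lifted the caddy by its grip bar about 12 cm. I handed in at about 23 s with the caddy still held, level and steady.

**Lid:** It came to rest at the fully seated height (hand at 109.1 mm, 109.2 expected). Both cameras showed it flat and centred on the jar after release.

**Lift:** The hand rose from 160 to 280.5 mm, and the wrist carries about 7.5 N, close to the 800 g expected. The caddy's front corners and bar are within about 1.5 px of a level caddy at 120 mm. The final pictures show the jar, lid and bottle aboard. The rack, jug, flask, beaker and purple caddies appear unmoved.

**Disagreements:**
- The side camera read about 2 mm off the arm in x, and the lid's y readings varied by a few mm. I corrected for this by comparing the held lid with the jar in the same picture.
- The finger opening on the bar reads 12–12.7 mm, although the bar is 14 mm thick. It drifted from 12.7 to 12.0 during the lift, and I took that as pad compression under 110 N. I saw no slip in height or tilt.

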